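Put the reference weight on the balance with the tongs

ROBOT

A 7-joint arm with a two-finger parallel gripper is mounted at the origin on the work surface. World frame = base frame: x ahead of the robot, y to its left, z up, the work surface at z = 0. Lengths are in m, angles in degrees, forces in N, time in s.
With the tool pointing down it reaches from about 0.425 to 0.95 m from the base axis. Payload 4.7 kg.
Tool frame: the origin (TCP) lies on the centre line of the jaws, within the pads' length; the fingertips stand 11 mm ahead of it and the grasp point (between the pads) lies 8 mm behind it (tcp_to_tips is the distance from the TCP to the fingertips, in m); z points along the fingers, y is the line along which they close (so a half turn about z gives the same grasp; the last joint's range is limited). The gripper opens to 85 mm and grips with 20 to 120 N. Pads are 22 mm wide; open, the fingers measure 114 mm over their backs; the gripper's body (76 mm by 85 mm) begins 54 mm behind the grasp point. The pads swing forward as they close: fully open they stand 13 mm farther back than shut.
Start: joints at [-65.884, 26.849, -2.785, 87.806, 1.381, 65.374, -4.715], TCP at [0.293, 0.608, 0.242] pointing down, gripper open.
Joint ranges: [-148.3, 148.3], [-19.14, 114.17], [-79.39, 73.82], [5.75, 140.21], [-59.74, 239.74], [12.07, 113.84], [-152.46, 152.46]. Speed limits (degrees/s): [147.25, 147.25, 180, 180, 180, 180, 180].

INTERFACE

Orientations are given as a 3x3 rotation matrix whose columns are the frame's x, y, z axes.
In Python, from bench import * gives the robot as it stands.
- The arm moves only by the tool jog_arm, never from a script. Its argument "targets" is one flat list of numbers, 6 for each row, row after row: the shift along the tool's x, y, z in cm, then the turn, a rotation vector about the tool's x, y, z in rad. A call has 1 to 12 rows; each row is the pose to reach, as a shift and turn from the pose commanded when the call began, along the tool's axes at that moment; what a row does not reach only later rows make up. A row lasts 1/12 s, in which the tool goes at most 41.7 mm and 7.16 degrees, less where a joint would pass 70% of its speed; a pose out of reach is approached as far as the arm can. A call with a gripper value outside its range is refused whole. "claw" is the closure, from 0 (fully open) to 1 (shut), set as the call begins (left out, the last holds). The fingers move at their own pace and stop on an object; "force" is the grip in N (left out, the last holds). Time passes only in rows, so rows that repeat a pose let the fingers close. It gives the time, the measured TCP pose, the force, the opening and the grip force at its end, in the units of the state.
- get_state(): the state, without advancing time (a new reading comes with each control period).
- snapshot(name): name is "scene" or "top" or "wrist"; returns a dict with "img" (384x512x3 uint8, red, green, blue), "intrinsics" (3x3 intrinsics, pixels), "distortion" ([k1, k2, p1, p2, k3] as OpenCV has them; the pictures are not rectified), "R" (3x3) and "t" (3): a world point X has camera coordinates R X + t. Camera axes: x right, y down, z forward; pixel columns grow to the right and rows downward; lengths in m; the calibration is good to about 2 mm. A picture is of the moment at which its call begins. There is no depth.
- sign_off(): hands the job in; it is judged then, once.
The state is a dict: "time_s": time; "joints": joint angles; "joint_velocities": joint speeds; "tau": joint torques, N m; "ee_pos": TCP position; "ee_rot": TCP orientation; "ft_force": force on the tool from outside, world axes, zero at the start; "wrist_torque": the same for the moment, N m; "finger_gap": finger opening in m; "gripper_force": force on a finger pad.
Only numpy, scipy, OpenCV 4.12 (cv2) and the standard library are available. Lean on these libraries where they do the work, as an engineer would, in place of code of your own. Each camera call takes 0.05 s, during which the arm holds its last target. There are 200 camera calls.

TASK

Take the sprung tongs from their sloping rest, squeeze them to pick up the tallest of the three steel weights by its knob, and set it down gently and upright in the middle of the balance pan under the riser shelf, letting the tongs spring open to release it. Then put the tongs back in their rest as they were. Do not touch the weight with the fingers, and leave all the other things where they are.

Things in the scene. Friction and masses are not known exactly. Their poses are not given: they have to be found in the camera images.
- tongs: Loose steel sprung tongs, 100 mm long, 90 g. Origin midway between the jaws; +z runs along them to the handle end (legs hinged at z = 88, end at 92; jaw ends at -8); the jaws close along y; strips 14 mm wide in x. At the start they lie in the rest, the handle leaning 35 degrees from vertical to the rest's -x (robot) side: the tool comes down along them, tilted as they are
- tongs_grip (a point): Where to grip: midway between the legs at z = 54 of the tongs (ribs from z = 42 to 66; lower down the handle end would meet the gripper's body), pressing the legs from outside along y. Width over the legs there: 49 mm sprung open, 40 mm with the jaws shut on a 20 mm knob. Hold at about 45 mm to carry the tongs with open jaws; from 49 mm up they drop out
- tongs_left (a joint): Closing angle of one leg: 0 sprung open (45 mm between the jaws), 0.14 with both legs round a 20 mm knob (jaws then parallel), stop at 0.19. 1 mm less width at the grip shuts the jaws 2.6 mm. The spring pushes back about 6 N per leg at the grip when open, 11 N at 40 mm wide. Jaw pads 16 mm long, 12 mm wide
- tongs_right (a joint): The same for the other leg
- rest: Fixed black sloping rest, base 130 x 90 mm; origin on the table under the jaws of the resting tongs, x away from the robot at yaw 0. A plate on the robot's side of the tongs leans 35 degrees with them: 90 mm wide near the jaws, then 36 mm wide to 81 mm from the jaw centre, so fingers pass beside it. A ledge stops the jaw ends; cheeks 80 mm apart flank the jaws up to 17 mm from their centre
- rest_place (a point): Point 40 mm above the rest's origin: where the tongs' origin lies when they are in the rest. Lift them out straight up or along their length; let go a few mm above the ledge they slide down onto it
- weight_large: The tallest weight, loose, plain steel, 52 mm high, about 220 g; origin at the centre of its underside, z up. Body 32 mm across and 30 mm high, neck 14 mm across, knob 20 mm across from 38 to 52 mm
- large_knob (a point): Centre of that weight's knob, 45 mm above its underside
- weight_medium: The same shape, 41 mm high; origin at the centre of its underside; to be left alone
- weight_small: The same shape, 31 mm high; origin at the centre of its underside; to be left alone
- tray: Fixed wooden board 130 x 140 mm, 12 mm thick, origin at the centre of its underside; the three weights stand on it, about 80 mm apart, in any order
- balance: Fixed white bench balance; origin on the table under the pan's centre, x away from the robot at yaw 0; case from x = -125 to 75 mm, 150 mm wide, 44 mm high
- pan (a point): Centre of the top of the round steel pan, 110 mm across, 55 mm above the table; axes as the balance's
- riser: Fixed grey shelf over the rear half of the balance, origin and axes as the balance's, open to -x (the robot): come in from there, tilted. Board underside 180 mm above the table, from x = -10 mm (just in front of the pan's centre) to 60 mm, 260 mm wide; a black case 200 mm wide fills x = -7 to 57 mm on it up to 251 mm; posts at y = -120 and 120 mm, x = 27 to 53 mm
- filter_cassette: White filter cassette, 36 mm across, 24 mm high, loose; origin under its centre; to be left alone
- wooden_box: Small wooden box 45 x 60 x 30 mm, loose; origin under its centre; to be left alone
- jar: Jar 46 mm across, 50 mm high, loose; origin under its centre; to be left alone
- tape_roll: Grey roll of tape 56 mm across, 19 mm high, loose; origin under its centre; to be left alone
Mind the look-alikes: they are no part of the job. Several things have the shape of the tray; the one meant has the colours described above.

How it is judged:
By the outcome, as a careful person would: the job done as asked, in the order asked, and still so for the second after the job is handed in, with the robot touching nothing.
It also fails if it takes over 72 s, if anything falls off the work surface, if the arm or the gripper's body presses on something with over 40 N, if the wrist force passes 120 N, or if a joint passes its speed limit or range.

## Working session

There is one attempt and no reset: what is moved stays moved. The work goes in short steps, Python scripts to look and compute and a tool call to move; the robot and the scene stay as the last step left them, time stands still between calls to the robot, and variables do not carry over. Pictures are saved under pics/ and viewed, at most 10 in all, crops included, and the job is handed in when it is done.

Besides the shell and the picture viewer there is one more tool, called by a JSON object that holds its "name" and its "arguments". jog_arm: Moves the arm, as the interface text tells. Its arguments: {"type":"object","properties":{"targets":{"type":"array","items":{"type":"number"}},"claw":{"type":"number"},"force":{"type":"number"}},"required":["targets"]}

```bash
mkdir -p pics; ls; cat > h.py <<'E'
from bench import *
import numpy as np, cv2, json
def snap(n,f):
    s=snapshot(n); cv2.imwrite(f'pics/{f}.png',s['img'][:,:,::-1]); 
    np.savez(f'pics/{f}.npz',**{k:np.array(v) for k,v in s.items()}); return s
def load(f): return dict(np.load(f'pics/{f}.npz'))
def ray(s,u,v):
    p=cv2.undistortPoints(np.array([[[u,v]]],float),np.array(s['intrinsics'],float),np.array(s['distortion'],float))[0,0]
    R=np.array(s['R']);t=np.array(s['t']); return -R.T@t, R.T@np.array([p[0],p[1],1])
def onz(s,u,v,z):
    o,d=ray(s,u,v); return o+d*(z-o[2])/d[2]
def proj(s,P):
    return cv2.projectPoints(np.array(P,float).reshape(-1,1,3),cv2.Rodrigues(np.array(s['R'],float))[0],np.array(s['t'],float),np.array(s['intrinsics'],float),np.array(s['distortion'],float))[0].reshape(-1,2)
E
python3 - <<'E'
from h import *
for n in ['scene','top']:
    s=snap(n,n+'0'); print(n,-np.array(s['R']).T@s['t'],np.array(s['R'])[2])
a=cv2.imread('pics/top0.png'); cv2.imwrite('pics/top0b.png',cv2.resize(a,(800,600)))
a=cv2.imread('pics/scene0.png'); cv2.imwrite('pics/scene0b.png',cv2.resize(a,(800,600)))
print(get_state())
E
```

```text
pics
scene [ 1.37432776 -0.3222046   1.01253588] [-0.67968182  0.20709876 -0.70366379]
top [ 0.2161901  -0.04356934  1.54233712] [ 0.18567785 -0.00898343 -0.98256961]
{'time_s': 0.1, 'joints': array([-65.88546183,  26.89454861,  -2.78525328,  87.86800985,
         1.38153552,  65.37431276,  -4.71518608]), 'joint_velocities': array([ 0.01664261, -0.12202947, -0.03261839, -0.09819102,  0.0501076 ,
        0.13233146,  0.08536793]), 'tau': array([ 3.23741024e-04, -5.11518466e+01, -4.72868036e-02, -2.38391519e+01,
        1.07416708e-02,  4.41718832e-03,  1.91049514e-05]), 'ee_pos': array([0.29322586, 0.60741621, 0.24133611]), 'ee_rot': array([[-9.00567092e-01,  4.34716448e-01, -7.23298981e-04],
       [ 4.34717045e-01,  9.00565580e-01, -1.65125317e-03],
       [-6.64487470e-05, -1.80149466e-03, -9.99998375e-01]]), 'ft_force': array([ 0.49880455, -0.53567263, -0.03748   ]), 'wrist_torque': array([-0.03690155,  0.04037175,  0.03929944]), 'gripper_force': 0.0, 'finger_gap': 0.08523670014502678}
```

View pics/top0b.png

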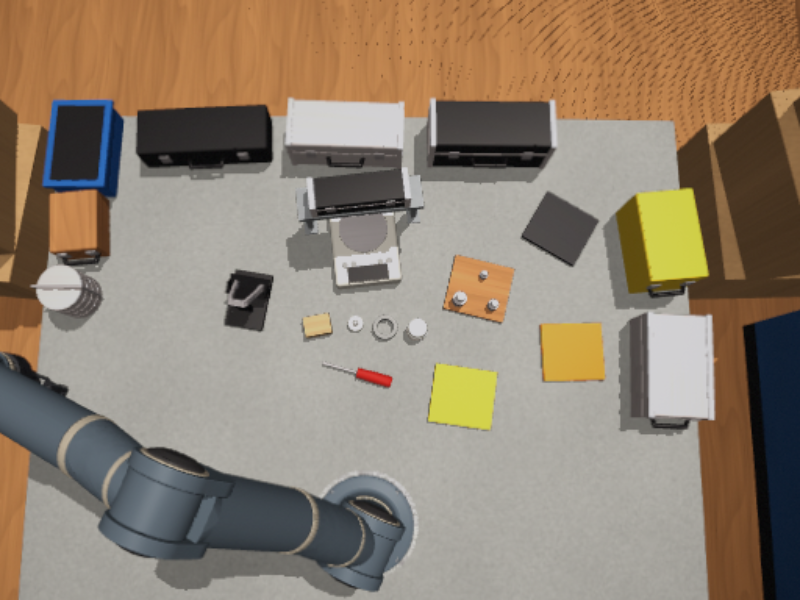

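View pics/scene0b.png

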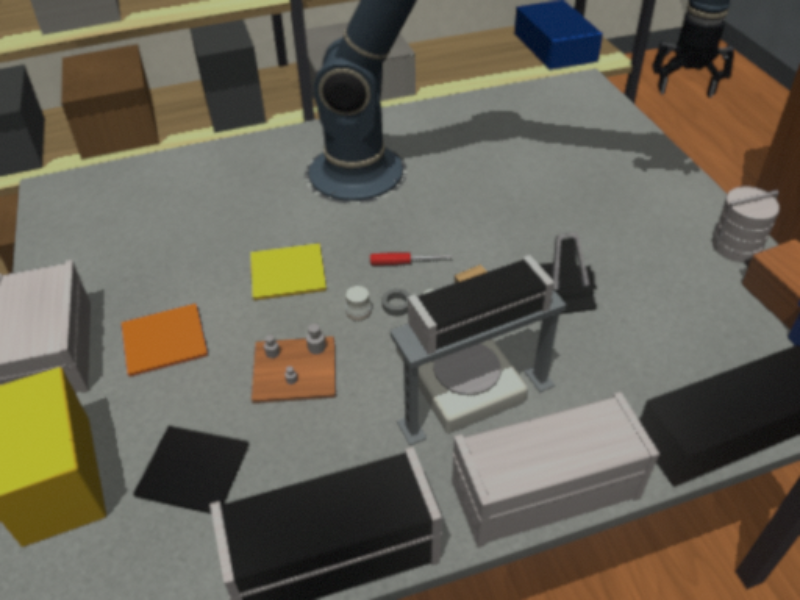

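```bash
python3 - <<'E'
import cv2
a=cv2.imread('pics/top0.png')[95:245,130:340]; cv2.imwrite('pics/t1.png',cv2.resize(a,None,fx=3.8,fy=3.8,interpolation=cv2.INTER_CUBIC))
a=cv2.imread('pics/scene0.png')[140:300,150:400]; cv2.imwrite('pics/s1.png',cv2.resize(a,None,fx=3.2,fy=3.2,interpolation=cv2.INTER_CUBIC))
E
```

```text
(no output)
```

View pics/t1.png

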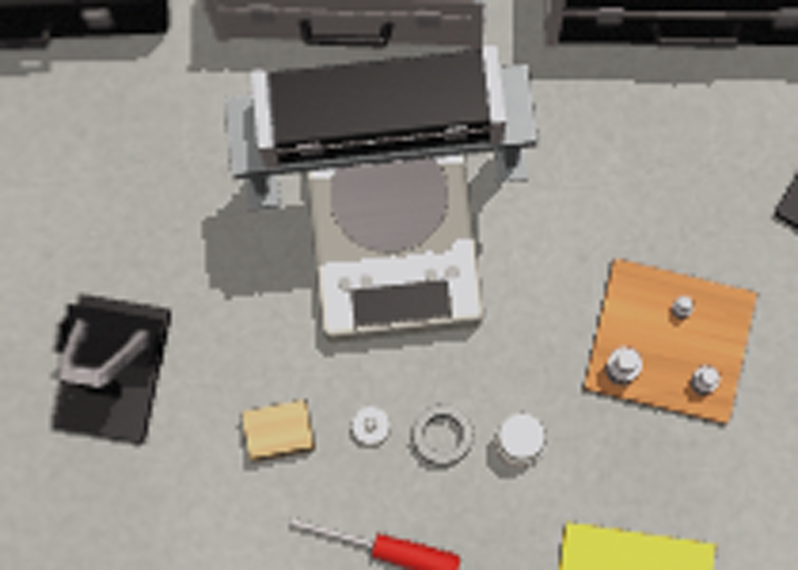

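View pics/s1.png

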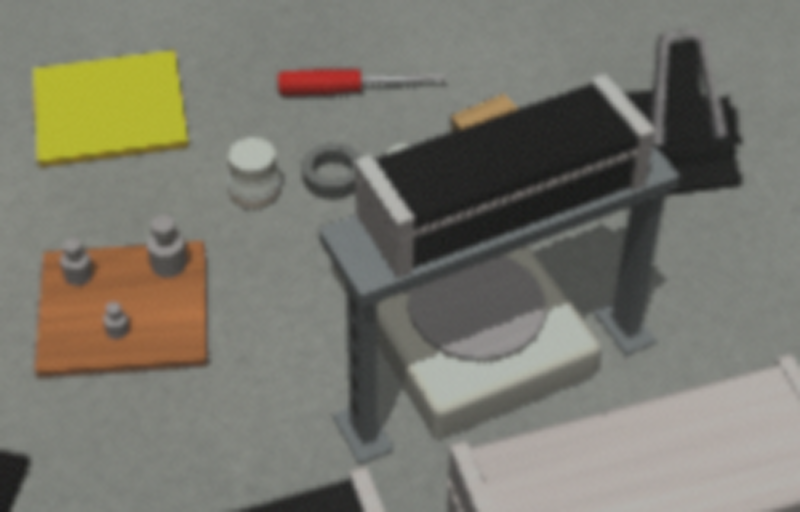

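```bash
python3 - <<'E'
from h import *
np.set_printoptions(precision=4,suppress=True)
T=load('top0');S=load('scene0')
t=lambda x,y,z:onz(T,130+x/3.8,95+y/3.8,z)[:2]
s=lambda x,y,z:onz(S,150+x/3.2,140+y/3.2,z)[:2]
print('rest base',[t(*p,0.005) for p in [(80,297),(170,310),(145,443),(52,430)]])
print('jaws',t(82,330,.045),t(147,337,.045),'hinge top',t(85,378,.113))
print('tray',[t(*p,.012) for p in [(615,260),(757,293),(728,423),(587,390)]])
print('large',t(624,360,.064),s(163,226,.064)); print('small',t(683,302,.043),'med',t(706,375,.053))
print('case front',t(325,333,.04),t(482,318,.04),'back',t(310,172,.044),t(465,160,.044))
print('pan near',t(395,253,.055),'l/r',t(331,200,.055),t(447,200,.055), 'scene pan l,r',s(408,305,.055),s(546,305,.055),'bot',s(483,358,.055))
print('riser front edge',t(236,178,.19),t(537,145,.19))
w=snap('wrist','w0')
print('wrist cam C', -w['R'].T@w['t'], w['R'], w['intrinsics'])
st=get_state(); R=st['ee_rot']; print('cam in tool', R.T@(-w['R'].T@w['t']-st['ee_pos'])); print((w['R']@R).T)
E
```

```text
rest base [array([0.5604, 0.3009]), array([0.5483, 0.2149]), array([0.4214, 0.2336]), array([0.433 , 0.3212])]
jaws [0.5203 0.2886] [0.5141 0.2284] hinge top [0.4638 0.2689]
tray [array([ 0.598 , -0.2062]), array([ 0.5669, -0.3406]), array([ 0.4424, -0.3098]), array([ 0.4729, -0.1783])]
large [ 0.4919 -0.2076] [ 0.5002 -0.2092]
small [ 0.5508 -0.2654] med [ 0.4805 -0.2836]
case front [0.5199 0.0653] [ 0.535  -0.0794] back [0.6729 0.0821] [ 0.6857 -0.0631]
pan near [0.5925 0.0012] l/r [0.6427 0.0611] [ 0.6435 -0.0464] scene pan l,r [ 0.6387 -0.0434] [0.6745 0.0601] bot [ 0.7071 -0.0067]
riser front edge [0.6228 0.1323] [ 0.6537 -0.1223]
wrist cam C [0.2177 0.6455 0.3724] [[ 0.4336  0.9011 -0.0015]
 [ 0.8528 -0.4098  0.3236]
 [ 0.291  -0.1415 -0.9462]] [[339.4542   0.     256.8673]
 [  0.     339.4542 194.3105]
 [  0.       0.       1.    ]]
cam in tool [ 0.0846  0.0011 -0.1309]
[[ 0.0013 -0.9462 -0.3235]
 [ 1.      0.0012  0.0005]
 [-0.0001 -0.3235  0.9462]]
```

```bash
cat >> h.py <<'E'
from scipy.spatial.transform import Rotation as Ro
np.set_printoptions(precision=4,suppress=True)
def frame(yaw,tilt=35):
    p,t=np.radians([yaw,tilt]);c,s,C,S=np.cos(p),np.sin(p),np.cos(t),np.sin(t)
    z=np.array([S*c,S*s,-C]);x=np.array([-C*c,-C*s,-S]); return np.c_[x,np.cross(z,x),z]
def tcp(J,yaw,tilt=35,d=.046):  # TCP for jaw centre J
    return np.array(J)-frame(yaw,tilt)[:,2]*d
def plan(P,R):
    st=get_state(); A=st['ee_rot']
    print('t',st['time_s'],'gap',st['finger_gap'],'rows:',np.round(A.T@(np.array(P)-st['ee_pos'])*100,2).tolist(),np.round(Ro.from_matrix(A.T@R).as_rotvec(),3).tolist())
E
python3 -c "
from h import *
J=[.517,.259,.04]
plan(tcp(J,-8.5,d=.166),frame(-8.5)); print(tcp(J,-8.5,d=.166))"
```

```text
t 0.15 gap 0.08526169865781678 rows: [-26.21, -24.47, 6.59] [-0.094, -0.606, -0.292]
[0.4228 0.2731 0.176 ]
```

{"name": "jog_arm", "arguments": {"targets": [-13,-12,3,0,0,0,-13,-12,3,0,0,0,-26.2,-24.5,6.6,-0.094,-0.606,-0.292,-26.2,-24.5,6.6,-0.094,-0.606,-0.292,-26.2,-24.5,6.6,-0.094,-0.606,-0.292,-26.2,-24.5,6.6,-0.094,-0.606,-0.292,-26.2,-24.5,6.6,-0.094,-0.606,-0.292,-26.2,-24.5,6.6,-0.094,-0.606,-0.292,-26.2,-24.5,6.6,-0.094,-0.606,-0.292,-26.2,-24.5,6.6,-0.094,-0.606,-0.292,-26.2,-24.5,6.6,-0.094,-0.606,-0.292,-26.2,-24.5,6.6,-0.094,-0.606,-0.292], "claw": 0}}

```text
time_s: 1.15
ee_pos: [0.4231, 0.2744, 0.1767]
ee_rot: [[-0.81, 0.147, 0.568], [0.122, 0.989, -0.081], [-0.574, 0.003, -0.819]]
ft_force: [0.7, 0.5, 0.2]
finger_gap: 0.0854
gripper_force: 0.0
```

```bash
python3 -c "
from h import *
snap('wrist','w1');s=get_state();print(s['joints'],s['ee_pos'],s['ee_rot'])
J=[.517,.259,.04]
plan(tcp(J,-8.5,d=.166),frame(-8.5))
a=cv2.imread('pics/w1.png'); cv2.imwrite('pics/w1b.png',cv2.resize(a,(768,576)))"
```

```text
[-66.4887  10.1831  12.1257 131.6222  56.7929  34.9141 -20.2149] [0.423  0.2751 0.1769] [[-0.8098  0.1458  0.5683]
 [ 0.1215  0.9893 -0.0806]
 [-0.5739  0.0038 -0.8189]]
t 1.2 gap 0.08532622567900812 rows: [0.04, -0.2, 0.08] [0.004, 0.0, -0.001]
```

View pics/w1b.png

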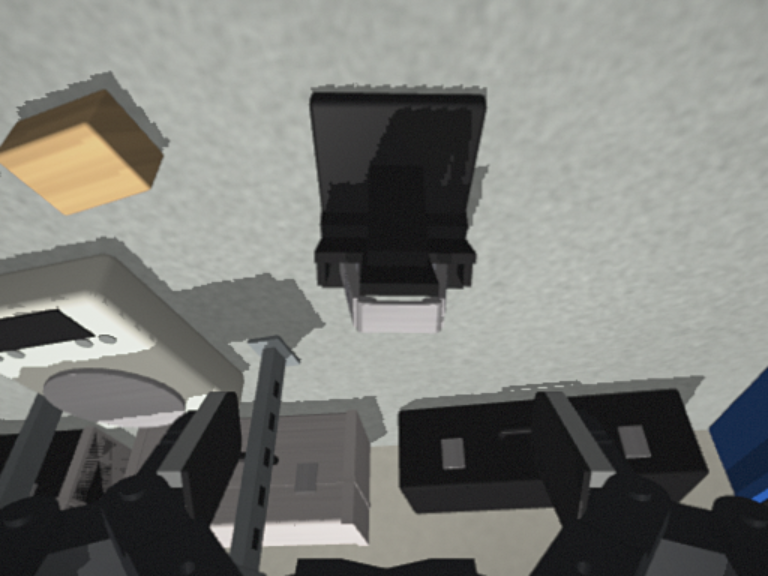

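```bash
cat > m.py <<'E'
from h import *
def cap(f,box):
    w=load(f); x0,y0,x1,y1=box; g=w['img'][y0:y1,x0:x1].astype(int)
    m=((g.min(2)>120)).astype(np.uint8)
    n,l,st,c=cv2.connectedComponentsWithStats(m); k=1+np.argmax(st[1:,4]); m=(l==k).astype(np.uint8)
    cn=max(cv2.findContours(m,0,1)[0],key=len); r=cv2.boxPoints(cv2.minAreaRect(cn))+[x0,y0]
    print('px',r.tolist(),st[k])
    zc=.04+.092*np.cos(np.radians(35))
    # plane perpendicular to axis through estimate
    return w,r,zc
E
python3 - <<'E'
from m import *
w,r,zc=cap('w1',(215,190,320,235))
print(w['img'][196:224:2,265].tolist(), w['img'][210,230:302:3].mean(1).round())
yaw=-8.5
for it in range(3):
    a=-frame(yaw)[:,2]; P0=np.array([.517,.259,.04])+.092*a
    Q=[]
    for u,v in r:
        o,d=ray(w,u,v); Q.append(o+d*((P0-o)@a)/(d@a))
    Q=np.array(Q); c=Q.mean(0)
    e=[Q[(i+1)%4]-Q[i] for i in range(4)]; L=[np.linalg.norm(x) for x in e]; k=int(np.argmax(L)); y=e[k]*np.sign(e[k][1]); 
    print('cap c',c,'sides',L,'yaw',np.degrees(np.arctan2(-y[0],y[1])),'J',c-.092*a)
# rest base near edge corners z~0.005..
for z in (0,.006,.01):
  print(z,[onz(w,u/1.5,v/1.5,z)[:2] for u,v in [(311,95),(487,97)]])
E
```

```text
px [[215.0, 190.0], [319.0, 190.0], [319.0, 234.0], [215.0, 234.0]] [   0    0  105   45 3799]
[[47, 48, 48], [181, 184, 178], [120, 122, 119], [94, 91, 92], [198, 193, 194], [186, 182, 183], [190, 186, 187], [194, 190, 189], [191, 187, 188], [193, 189, 189], [194, 192, 191], [195, 191, 192], [196, 193, 193], [173, 177, 171]] [169. 146. 176. 146. 187. 187. 187. 188. 191. 189. 189. 191. 190. 191.
 190. 191. 190. 191. 191. 192. 191. 124. 178. 180.]
cap c [0.4657 0.2768 0.1149] sides [np.float64(0.06648829237517373), np.float64(0.031028227937392478), np.float64(0.0695362952204121), np.float64(0.030964469661293535)] yaw -8.588511585373345 J [0.5179 0.269  0.0396]
cap c [0.4657 0.2768 0.1149] sides [np.float64(0.06648829237517373), np.float64(0.031028227937392478), np.float64(0.0695362952204121), np.float64(0.030964469661293535)] yaw -8.588511585373345 J [0.5179 0.269  0.0396]
cap c [0.4657 0.2768 0.1149] sides [np.float64(0.06648829237517373), np.float64(0.031028227937392478), np.float64(0.0695362952204121), np.float64(0.030964469661293535)] yaw -8.588511585373345 J [0.5179 0.269  0.0396]
0 [array([0.4257, 0.2378]), array([0.4402, 0.3272])]
0.006 [array([0.422 , 0.2393]), array([0.4362, 0.3264])]
0.01 [array([0.4195, 0.2403]), array([0.4335, 0.3259])]
```

```bash
python3 - <<'E'
from h import *
w=load('w1'); g=w['img'].astype(int).mean(2).round().astype(int)
for v in (206,211,216): print(v,g[v,230:246],g[v,284:302])
for u in (245,265,285): print(u,g[196:226,u])
E
```

```text
206 [183 181 144  97  88 145 183 163 135 146 152 166 181 182 181 180] [187 188 189 189 187 189 192 165 142 127 146 178 143 149 174 176 177 179]
211 [173 171 169 160 118 122 174 161 135 145 151 171 186 187 188 186] [189 190 191 190 189 191 188 158 137 119 124 142 167 180 181 178 179 179]
216 [175 175 173 173 172 159 178 162 135 145 150 174 190 192 192 192] [193 195 194 195 196 196 183 156 133 126 171 192 184 182 183 183 181 181]
245 [ 65 106  74  69  66  86 142 180 186 183 180 181 184 186 187 186 185 186
 188 191 192 190 192 195 193 187 178 175 175 176]
265 [ 48 111 181 176 120  69  92 154 195 187 184 186 188 188 191 190 189 188
 190 192 192 192 193 196 194 188 174 174 172 172]
285 [ 41  82 123  76  65  75 104 150 198 191 188 189 189 190 192 190 187 188
 188 192 195 190 191 194 196 192 176 174 181 178]
```

```bash
python3 - <<'E'
from h import *
w=load('w1');yaw=-8.8
a=-frame(yaw)[:,2]; P0=np.array([.517,.259,.04])+.092*a
def f(u,v): o,d=ray(w,u,v); return o+d*((P0-o)@a)/(d@a)
q=[f(*p) for p in [(240.7,212.3),(290.7,212.3),(265.7,203),(265.7,221.6)]]
print(np.linalg.norm(q[0]-q[1]),np.linalg.norm(q[2]-q[3])); c=f(265.5,212.3); print(c,'J',c-.092*a)
R=get_state(); Rt=R['ee_rot']; print('cap in tool',Rt.T@(c-R['ee_pos']))
T=load('top0');S=load('scene0')
for J in ([.517,.259,.04],c-.092*a):
  J=np.array(J)
  pts=[J+.092*a,J+frame(yaw)[:,1]*.026,J-frame(yaw)[:,1]*.026]
  print((proj(T,pts)-[130,95])*3.8,(proj(S,pts)-[150,140])*3.2)
E
```

```text
0.032716072091079254 0.013099776018639354
[0.4655 0.2758 0.1149] J [0.5176 0.2677 0.0395]
cap in tool [0.0013 0.0066 0.0748]
[[ 86.5672 376.3355]
 [ 87.3904 330.434 ]
 [142.5949 339.2312]] [[670.8782  28.8861]
 [705.8893 126.8439]
 [650.5161 134.1323]]
[[ 76.7546 375.6679]
 [ 78.1182 329.8253]
 [133.2761 338.6171]] [[679.9299  27.6569]
 [714.7596 125.4867]
 [659.528  132.7566]]
```

```bash
python3 -c "
from h import *
J=[.5178,.2662,.0395]
plan(tcp(J,-8.8,d=.166),frame(-8.8))
plan(tcp(J,-8.8,d=.046),frame(-8.8))"
```

```text
t 1.2 gap 0.08532622567900812 rows: [0.09, 0.57, 0.11] [0.007, 0.0, 0.004]
t 1.2 gap 0.08532622567900812 rows: [0.1, 0.48, 12.1] [0.007, 0.0, 0.004]
```

{"name": "jog_arm", "arguments": {"targets": [0.1,0.5,1,0.004,0,0.004,0.1,0.5,3,0.004,0,0.004,0.1,0.5,5,0.004,0,0.004,0.1,0.5,7,0.004,0,0.004,0.1,0.5,9,0.004,0,0.004,0.1,0.5,10.5,0.004,0,0.004,0.1,0.5,11.5,0.004,0,0.004,0.1,0.5,12.1,0.004,0,0.004,0.1,0.5,12.1,0.004,0,0.004]}}

```text
time_s: 1.95
ee_pos: [0.492, 0.2699, 0.0757]
ee_rot: [[-0.81, 0.151, 0.567], [0.124, 0.989, -0.087], [-0.574, 0.0, -0.819]]
ft_force: [0.8, -0.0, 0.1]
finger_gap: 0.0853
gripper_force: 0.0
```

```bash
python3 -c "
from h import *
snap('wrist','w2');s=get_state();print(s['joints'],s['ee_pos'],s['ft_force'])
J=[.5178,.2662,.0395]
plan(tcp(J,-8.8),frame(-8.8))
a=cv2.imread('pics/w2.png'); cv2.imwrite('pics/w2b.png',cv2.resize(a,(768,576)))"
```

```text
[-63.5574  26.2639  19.3274 130.2609  78.8898  20.4811 -40.7723] [0.4917 0.2699 0.0762] [-0.4737  0.5182  0.4219]
t 2.0 gap 0.08533227999485822 rows: [-0.05, 0.03, -0.08] [0.002, 0.0, 0.001]
```

View pics/w2b.png

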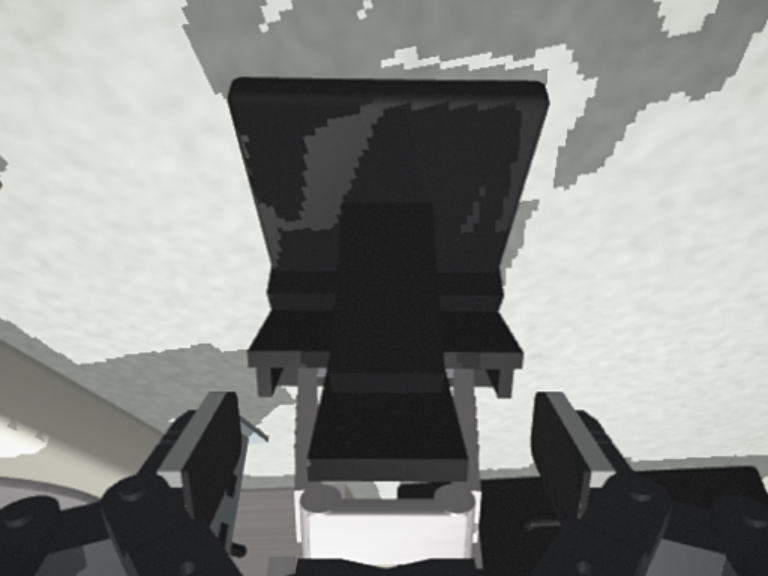

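{"name": "jog_arm", "arguments": {"targets": [0,0,0,0,0,0,0,0,0,0,0,0,0,0,0,0,0,0,0,0,0,0,0,0,0,0,0,0,0,0,0,0,0,0,0,0], "claw": 0.47, "force": 60}}

```text
time_s: 2.5
ee_pos: [0.4912, 0.27, 0.0776]
ee_rot: [[-0.809, 0.151, 0.568], [0.125, 0.989, -0.084], [-0.574, 0.003, -0.819]]
ft_force: [-5.5, 1.5, 6.2]
finger_gap: 0.0455
gripper_force: 4.5
```

{"name": "jog_arm", "arguments": {"targets": [0,0,0,0,0,0,0,0,0,0,0,0,0,0,-0.5,0,0,0,0,0,-1.5,0,0,0,0,0,-3,0,0,0,0,0,-5,0,0,0,0,0,-7,0,0,0,0,0,-9,0,0,0,0,0,-11,0,0,0,0,0,-12,0,0,0,0,0,-12,0,0,0], "claw": 0.48}}

```text
time_s: 3.42
ee_pos: [0.4228, 0.28, 0.1766]
ee_rot: [[-0.809, 0.151, 0.568], [0.126, 0.989, -0.083], [-0.574, 0.005, -0.819]]
ft_force: [0.7, -0.2, -1.1]
finger_gap: 0.0446
gripper_force: 6.4
```

```bash
python3 -c "
from h import *
snap('wrist','w3');s=get_state();print(s['joints'],s['ee_pos'],s['ft_force'],s['gripper_force'])
P=np.array([.50,-.209,.057]);
for y in (-10,-20,-25):
  print(y);plan(tcp(P+[0,0,.1],y)-0.06*frame(y)[:,2]*0,frame(y)); print(tcp(P+[0,0,.1],y))
a=cv2.imread('pics/w3.png'); cv2.imwrite('pics/w3b.png',cv2.resize(a,(640,480)))"
```

```text
[-67.0994  10.7076  12.4277 131.1941  56.4183  35.1669 -20.5283] [0.4233 0.2793 0.1756] [-0.5484 -0.1458 -1.1869] 6.439801646738488
-10
t 3.4667 gap 0.044186279430570345 rows: [-11.3, -47.03, 5.42] [0.015, 0.0, 0.016]
[ 0.474  -0.2044  0.1947]
-20
t 3.4667 gap 0.044186279430570345 rows: [-11.34, -46.57, 5.45] [0.115, 0.0, 0.159]
[ 0.4752 -0.2     0.1947]
-25
t 3.4667 gap 0.044186279430570345 rows: [-11.39, -46.35, 5.48] [0.165, -0.0, 0.231]
[ 0.4761 -0.1978  0.1947]
```

View pics/w3b.png

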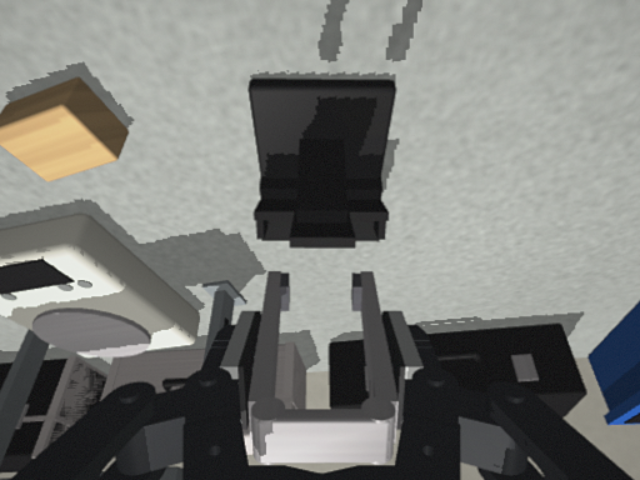

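```bash
python3 -c "
from h import *
P=np.array([.496,-.208,.057]);y=-20
plan(tcp(P,y,d=.136),frame(y)); print(tcp(P,y,d=.136))"
```

```text
t 3.4667 gap 0.044186279430570345 rows: [-5.35, -45.54, 4.46] [0.115, 0.0, 0.159]
[ 0.4227 -0.1813  0.1684]
```

{"name": "jog_arm", "arguments": {"targets": [-0.5,-1,0,0,0,0,-1.5,-3.5,0,0.007,0,0.01,-3,-7,0,0.015,0,0.02,-4.5,-10.5,0,0.03,0,0.04,-6,-14,0,0.04,0,0.055,-7.5,-17.5,0,0.05,0,0.07,-9,-21,0,0.06,0,0.08,-9.9,-24.5,0.2,0.07,0,0.09,-9.5,-28,0.8,0.08,0,0.1,-9,-31,1.5,0.09,0,0.12,-8.5,-33,2,0.1,0,0.13,-8.2,-34,2.2,0.105,0,0.14]}}

```text
time_s: 4.47
ee_pos: [0.4551, -0.0509, 0.2118]
ee_rot: [[-0.779, 0.308, 0.545], [0.246, 0.951, -0.186], [-0.576, -0.011, -0.817]]
ft_force: [0.1, 0.8, -0.4]
finger_gap: 0.0447
gripper_force: 6.4
```

```bash
python3 -c "
from h import *
P=np.array([.496,-.208,.057]);y=-20
print(get_state()['ee_pos'],get_state()['joints']);plan(tcp(P,y,d=.136),frame(y))"
```

```text
[ 0.4551 -0.0509  0.2118] [-20.4169  -3.8585  11.0349 140.1317  55.5055  20.0745  13.9725]
t 4.4667 gap 0.044654829424796635 rows: [1.82, -13.36, 4.2] [0.012, 0.003, 0.035]
```

```bash
python3 -c "
from h import *
P=np.array([.496,-.208,.057]);y=6
T=tcp(P,y,d=.106);p=get_state()['ee_pos'];print(T)
plan(p+[.03,-.02,0],frame(-16))
plan((p+T)/2+[.02,0,0],frame(-6))
plan(T,frame(y))"
```

```text
[ 0.4355 -0.2144  0.1438]
t 4.4667 gap 0.044654829424796635 rows: [-2.83, -0.98, 2.01] [-0.028, 0.003, -0.022]
t 4.4667 gap 0.044654829424796635 rows: [-0.85, -7.42, 4.85] [-0.128, 0.002, -0.165]
t 4.4667 gap 0.044654829424796635 rows: [1.42, -16.08, 7.52] [-0.249, 0.001, -0.336]
```

{"name": "jog_arm", "arguments": {"targets": [-1.4,-0.5,1,-0.014,0,-0.01,-2.8,-1,2,-0.03,0,-0.02,-2.5,-3,3,-0.06,0,-0.06,-1.8,-5,4,-0.09,0,-0.11,-0.9,-7.4,4.9,-0.128,0,-0.165,-0.3,-10,5.5,-0.16,0,-0.21,0.4,-12.5,6.3,-0.2,0,-0.27,1,-14.5,7,-0.23,0,-0.31,1.4,-16.1,7.5,-0.25,0,-0.336,1.4,-16.1,7.5,-0.25,0,-0.336,1.4,-16.1,7.5,-0.25,0,-0.336]}}

```text
time_s: 5.38
ee_pos: [0.4441, -0.1523, 0.2045]
ee_rot: [[-0.822, -0.027, 0.569], [-0.028, 1.0, 0.007], [-0.569, -0.01, -0.822]]
ft_force: [0.2, 0.5, -1.9]
finger_gap: 0.045
gripper_force: 6.4
```

```bash
python3 -c "
from h import *
snap('wrist','w4');s=get_state();print(s['joints'],s['ee_pos'])
P=np.array([.496,-.208,.057]);plan(tcp(P,6,d=.106),frame(6))
a=cv2.imread('pics/w4.png'); cv2.imwrite('pics/w4b.png',cv2.resize(a,(768,576)))"
```

```text
[-57.201  -16.0169  72.1636 140.1847  20.7026  12.2624  91.6076] [ 0.4435 -0.1527  0.204 ]
t 5.4333 gap 0.04408295682537465 rows: [4.24, -6.08, 4.47] [-0.053, -0.008, -0.058]
```

View pics/w4b.png

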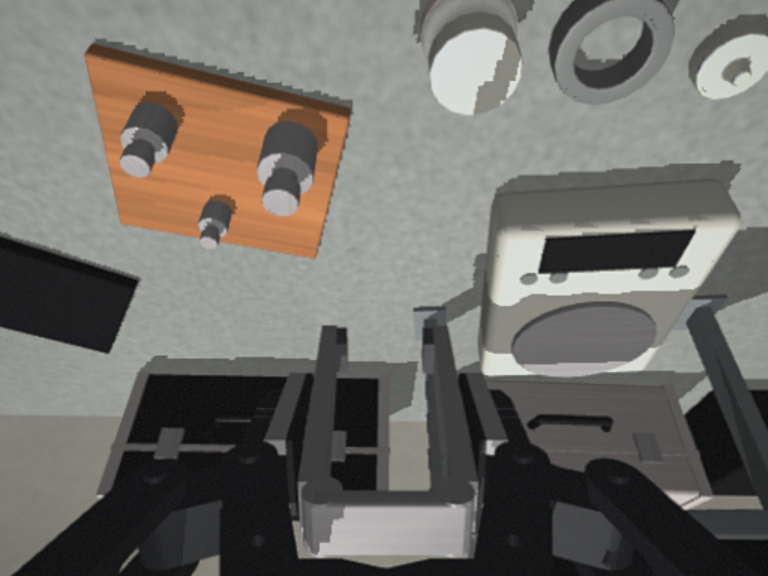

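```bash
python3 -c "
from h import *
w=load('w4');print(onz(w,187.4,135.3,.064),'pan',onz(w,584.5/1.5,340/1.5,.055),[onz(w,u/1.5,v/1.5,.055)[:2] for u,v in [(512,340),(657,340),(584,303),(584,377)]])
print('tray',[onz(w,u/1.5,v/1.5,.012)[:2] for u,v in [(88,50),(351,103),(317,257),(121,222)]])
print('med',onz(w,138/1.5,166/1.5,.053),'small',onz(w,209/1.5,241/1.5,.043))
print('case',[onz(w,u/1.5,v/1.5,.044)[:2] for u,v in [(497,226),(738,217)]])
s=get_state();print('jaw px',proj(w,[s['ee_pos']+s['ee_rot'][:,2]*.046])*1.5)
p=s['ee_pos']
for T,y in [([.50,-.12,.23],-10),([.56,-.08,.25],-22),([.55,-.11,.24],-35)]: plan(T,frame(y))
"
```

```text
[ 0.4942 -0.2064  0.064 ] pan [0.6418 0.0106 0.055 ] [array([ 0.6445, -0.0459]), array([0.6391, 0.0664]), array([ 0.592 , -0.0068]), array([0.7042, 0.0316])]
tray [array([ 0.4423, -0.3034]), array([ 0.4668, -0.1707]), array([ 0.6   , -0.2002]), array([ 0.5675, -0.3356])]
med [ 0.4813 -0.2808  0.053 ] small [ 0.5501 -0.2633  0.043 ]
case [array([ 0.528 , -0.0804]), array([0.5153, 0.0611])]
jaw px [[379.1834 347.017 ]]
t 5.4333 gap 0.04408295682537465 rows: [-6.22, 3.08, 1.09] [0.106, -0.007, 0.172]
t 5.4333 gap 0.04408295682537465 rows: [-12.4, 6.9, 2.87] [0.226, -0.005, 0.344]
t 5.4333 gap 0.04408295682537465 rows: [-10.93, 3.94, 3.11] [0.355, -0.004, 0.53]
```

{"name": "jog_arm", "arguments": {"targets": [-1.5,0.8,0.3,0.02,0,0.04,-3,1.5,0.6,0.05,0,0.09,-4.5,2.3,0.8,0.08,0,0.13,-6.2,3.1,1.1,0.106,0,0.172,-8,4.2,1.6,0.14,0,0.21,-9.5,5.2,2,0.17,0,0.25,-11,6,2.5,0.2,0,0.3,-12.4,6.9,2.9,0.226,0,0.344,-12.2,6.2,3,0.26,0,0.39,-11.8,5.5,3,0.3,0,0.45,-11.4,4.7,3.1,0.33,0,0.49,-11,4,3.1,0.355,0,0.53]}}

```text
time_s: 6.43
ee_pos: [0.5522, -0.1081, 0.2418]
ee_rot: [[-0.67, 0.575, 0.468], [0.47, 0.818, -0.332], [-0.574, -0.002, -0.819]]
ft_force: [0.1, -0.3, -0.9]
finger_gap: 0.0446
gripper_force: 6.4
```

```bash
python3 -c "
from h import *
s=get_state();print(s['joints'],s['ee_pos'],s['ft_force'])
plan([.55,-.11,.24],frame(-35))
"
```

```text
[-56.4213   7.8358  57.8816 127.0003  34.5383  23.3926  25.5277] [ 0.5522 -0.1081  0.2418] [ 0.0888 -0.3031 -0.8678]
t 6.4333 gap 0.04456779165972738 rows: [0.16, -0.29, 0.11] [-0.003, 0.001, -0.001]
```

```bash
python3 -c "
from h import *
P=np.array([.4942,-.2064,.058])
for y in (-40,-50):
  print(y);plan(tcp(P,y,d=.116)+[0,0,0.03],frame(y)); plan(tcp(P,y,d=.091),frame(y));print(tcp(P,y,d=.091)); 
"
```

```text
-40
t 6.4333 gap 0.04456779165972738 rows: [8.07, -10.8, 1.55] [0.047, 0.001, 0.071]
t 6.4333 gap 0.04456779165972738 rows: [9.8, -10.92, 6.5] [0.047, 0.001, 0.071]
[ 0.4542 -0.1728  0.1325]
-50
t 6.4333 gap 0.04456779165972738 rows: [7.9, -9.66, 1.66] [0.147, 0.001, 0.214]
t 6.4333 gap 0.04456779165972738 rows: [9.67, -10.02, 6.59] [0.147, 0.001, 0.214]
[ 0.4606 -0.1664  0.1325]
```

{"name": "jog_arm", "arguments": {"targets": [1,-1.5,0,0.02,0,0.03,2.5,-3.5,0.5,0.05,0,0.07,4.5,-5.5,0.8,0.08,0,0.12,6.5,-7.5,1.2,0.12,0,0.17,7.9,-9.6,1.7,0.147,0,0.214,8.5,-9.8,3,0.147,0,0.214,9,-9.9,4.5,0.147,0,0.214,9.5,-10,6,0.147,0,0.214,9.7,-10,6.6,0.147,0,0.214,9.7,-10,6.6,0.147,0,0.214,9.7,-10,6.6,0.147,0,0.214]}}

```text
time_s: 7.35
ee_pos: [0.4605, -0.1664, 0.1323]
ee_rot: [[-0.528, 0.765, 0.369], [0.628, 0.644, -0.438], [-0.573, 0.001, -0.82]]
ft_force: [-0.4, 0.4, -1.1]
finger_gap: 0.0447
gripper_force: 6.4
```

```bash
python3 -c "
from h import *
s=get_state();print(s['joints'],s['ee_pos'],s['ft_force'])
P=np.array([.4942,-.2064,.058])
plan(tcp(P,-50,d=.091),frame(-50))
snap('wrist','w5')
a=cv2.imread('pics/w5.png'); cv2.imwrite('pics/w5b.png',cv2.resize(a,(768,576)))
"
```

```text
[-44.0271  17.2379  51.2987 139.8492  69.5965  12.0884 -23.5872] [ 0.4605 -0.1664  0.1323] [-0.4061  0.3972 -1.1131]
t 7.35 gap 0.04465950926804749 rows: [-0.02, 0.01, -0.01] [0.002, -0.001, 0.001]
```

View pics/w5b.png

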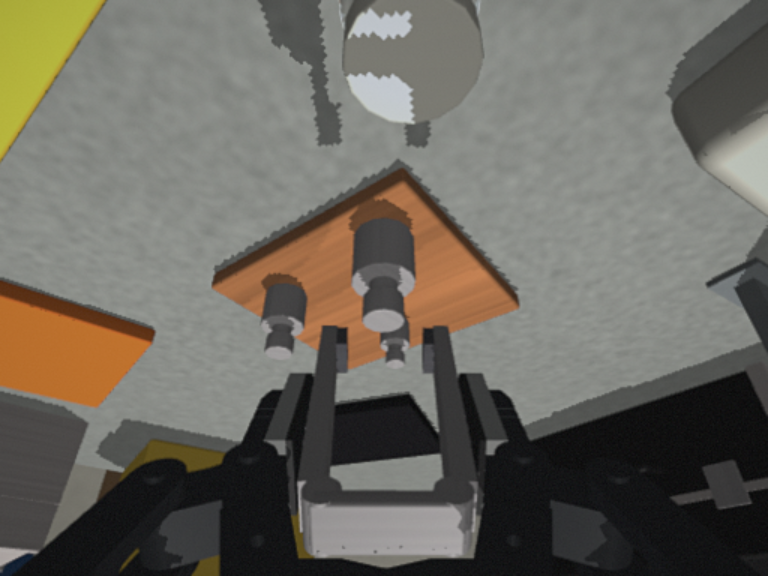

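```bash
python3 -c "
from h import *
w=load('w5');k=onz(w,383/1.5,319/1.5,.064);print(k)
P=k.copy();P[2]=.058
plan(tcp(P,-50,d=.066),frame(-50));plan(tcp(P,-50),frame(-50))
plan(tcp(P,-50)+[0,0,.04],frame(-50))
"
```

```text
[ 0.4933 -0.2055  0.064 ]
t 7.4 gap 0.044428372684069774 rows: [0.12, -0.07, 2.46] [0.003, -0.001, 0.0]
t 7.4 gap 0.044428372684069774 rows: [0.12, -0.08, 4.46] [0.003, -0.001, 0.0]
t 7.4 gap 0.044428372684069774 rows: [-2.18, -0.07, 1.18] [0.003, -0.001, 0.0]
```

{"name": "jog_arm", "arguments": {"targets": [0,0,0.6,0,0,0,0,0,1.2,0,0,0,0,0,1.8,0,0,0,0.1,0,2.4,0,0,0,0.1,0,2.4,0,0,0]}}

```text
time_s: 7.82
ee_pos: [0.4702, -0.1749, 0.1128]
ee_rot: [[-0.528, 0.763, 0.372], [0.627, 0.646, -0.436], [-0.573, 0.003, -0.819]]
ft_force: [-0.7, -0.4, -0.5]
finger_gap: 0.0447
gripper_force: 6.4
```

```bash
python3 -c "
from h import *
s=get_state();print(s['joints'],s['ee_pos'],s['ft_force'])
P=np.array([.4935,-.2057,.058])
plan(tcp(P,-50),frame(-50))
"
```

```text
[-33.365   19.2324  40.6238 139.1994  85.6654  12.3001 -39.7701] [ 0.4702 -0.1749  0.1128] [-0.7178 -0.3653 -0.4711]
t 7.8167 gap 0.04468555304206914 rows: [-0.01, -0.2, 2.1] [0.005, -0.0, 0.002]
```

{"name": "jog_arm", "arguments": {"targets": [0,-0.1,0.5,0.003,0,0,0,-0.1,1,0.003,0,0,0,-0.1,1.5,0.003,0,0,0,-0.1,2,0.003,0,0,0,-0.1,2.1,0.003,0,0,0,-0.1,2.1,0.003,0,0]}}

```text
time_s: 8.32
ee_pos: [0.4772, -0.1846, 0.0959]
ee_rot: [[-0.528, 0.765, 0.37], [0.627, 0.645, -0.438], [-0.574, 0.001, -0.819]]
ft_force: [-0.3, -0.5, -1.1]
finger_gap: 0.0445
gripper_force: 6.4
```

```bash
python3 -c "
from h import *
s=get_state();print(s['joints'],s['ee_pos'],s['ft_force'])
P=np.array([.4935,-.2057,.058])
plan(tcp(P,-50),frame(-50))
snap('wrist','w6')
a=cv2.imread('pics/w6.png')[170:320,150:360]; cv2.imwrite('pics/w6b.png',cv2.resize(a,None,fx=3.8,fy=3.8))
"
```

```text
[-27.0707  21.6841  35.0993 138.5498  97.5797  12.4359 -51.5487] [ 0.4772 -0.1846  0.0959] [-0.2949 -0.473  -1.0621]
t 8.3167 gap 0.0445200825273763 rows: [-0.01, -0.1, 0.03] [0.002, -0.0, 0.002]
```

View pics/w6b.png

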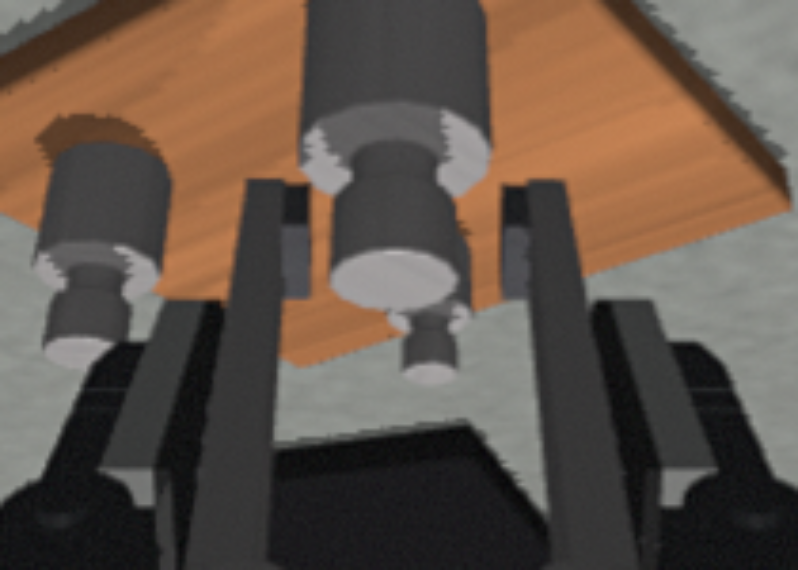

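```bash
python3 -c "
from h import *
w=load('w6');k=onz(w,394/3.8+150,276/3.8+170,.064);s=get_state();R=s['ee_rot']
k[2]=.057;print(k,'knob centre in tool',R.T@(k-s['ee_pos']))
p=[s['ee_pos']+R@np.array([x,y,z]) for x,y,z in [(.006,.0165,.038),(.006,.0165,.054),(-.006,.0165,.054),(.006,-.0165,.054),(.006,-.0165,.038)]]
print((proj(w,p)-[150,170])*3.8)"
```

```text
[ 0.4933 -0.2054  0.057 ] knob centre in tool [ 0.0007 -0.0011  0.047 ]
[[515.1579 228.2959]
 [506.8329 184.9552]
 [504.8955 254.5455]
 [295.6112 184.9008]
 [286.7463 228.249 ]]
```

{"name": "jog_arm", "arguments": {"targets": [0,-0.15,0,0,0,0,0,-0.15,0,0,0,0,0,-0.15,0,0,0,0], "claw": 0.5}}

```text
time_s: 8.62
ee_pos: [0.4758, -0.1855, 0.0957]
ee_rot: [[-0.528, 0.765, 0.37], [0.627, 0.645, -0.438], [-0.573, 0.001, -0.82]]
ft_force: [-0.0, -0.9, -1.2]
finger_gap: 0.0428
gripper_force: 7.0
```

{"name": "jog_arm", "arguments": {"targets": [0,0,0,0,0,0,0,0,0,0,0,0,0,0,0,0,0,0,0,0,0,0,0,0,0,0,0,0,0,0,0,0,0,0,0,0], "claw": 0.6, "force": 70}}

```text
time_s: 9.12
ee_pos: [0.476, -0.1859, 0.0957]
ee_rot: [[-0.527, 0.765, 0.37], [0.627, 0.644, -0.438], [-0.574, 0.001, -0.819]]
ft_force: [-1.4, 1.2, 5.4]
finger_gap: 0.0388
gripper_force: 69.8
```

```bash
python3 -c "
from h import *
s=get_state();print(s['joints'],s['ee_pos'],s['ft_force'],s['finger_gap'],s['gripper_force'],s['wrist_torque'])
snap('wrist','w7')
R=s['ee_rot'];print('up 5cm in tool',R.T@[0,0,5.])
"
```

```text
[-26.6079  21.5727  34.7459 138.6554  98.2245  12.5599 -52.0356] [ 0.476  -0.1859  0.0957] [-1.4342  1.2437  5.4482] 0.03881788366369196 69.75720047950745 [ 0.0918  0.3011 -0.0484]
up 5cm in tool [-2.8683  0.0041 -4.0955]
```

{"name": "jog_arm", "arguments": {"targets": [-0.3,0,-0.4,0,0,0,-0.9,0,-1.3,0,0,0,-1.7,0,-2.5,0,0,0,-2.6,0.9,-3.9,0,0,0,-3.6,1.9,-5.4,0,0,0,-4.5,3,-7,0,0,0,-5.4,4.2,-8.4,0,0,0,-5.4,4.2,-8.4,0,0,0]}}

```text
time_s: 9.83
ee_pos: [0.5091, -0.1533, 0.1981]
ee_rot: [[-0.526, 0.762, 0.378], [0.626, 0.648, -0.434], [-0.575, 0.008, -0.818]]
ft_force: [1.6, 0.3, -3.1]
finger_gap: 0.0384
gripper_force: 70.7
```

```bash
python3 -c "
from h import *
s=get_state();print(s['joints'],s['ee_pos'],s['ft_force'],s['finger_gap'],s['gripper_force'])
snap('wrist','w8')
a=cv2.imread('pics/w8.png')[120:340,100:400]; cv2.imwrite('pics/w8b.png',cv2.resize(a,None,fx=2,fy=2))
C=np.array([.648,.007,.1]); y=6
for J,y in [([.57,-.10,.18],-30),([.575,-.03,.165],-8),([.56,-.005,.125],6)]: print(J,tcp(J,y));plan(tcp(J,y),frame(y))
"
```

```text
[-29.8408   8.8474  30.5353 130.6342  52.4458  27.479   -4.7625] [ 0.5091 -0.1533  0.1981] [ 1.6486  0.3444 -3.1026] 0.038381788828314556 70.71992039680481
[0.57, -0.1, 0.18] [ 0.5472 -0.0868  0.2177]
t 9.8833 gap 0.03874165024716696 rows: [0.89, 7.46, -3.21] [-0.194, 0.001, -0.285]
[0.575, -0.03, 0.165] [ 0.5489 -0.0263  0.2027]
t 9.8833 gap 0.03874165024716696 rows: [5.45, 11.49, -4.55] [-0.415, 0.002, -0.6]
[0.56, -0.005, 0.125] [ 0.5338 -0.0078  0.1627]
t 9.8833 gap 0.03874165024716696 rows: [9.71, 11.52, -2.65] [-0.555, 0.003, -0.8]
```

View pics/w8b.png

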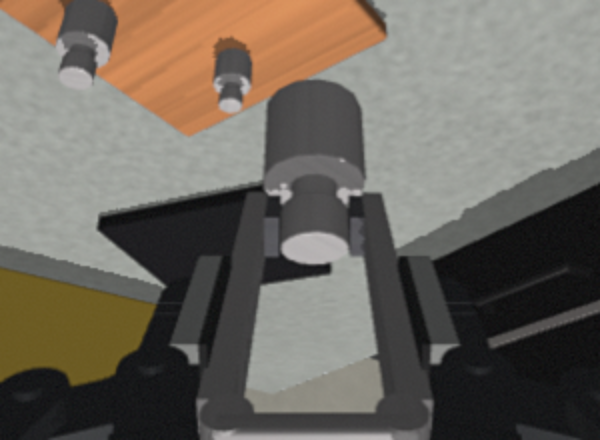

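{"name": "jog_arm", "arguments": {"targets": [0.2,1.5,-0.6,-0.04,0,-0.06,0.4,3.5,-1.5,-0.09,0,-0.13,0.6,5.5,-2.4,-0.14,0,-0.21,0.9,7.5,-3.2,-0.194,0,-0.285,1.8,8.4,-3.5,-0.24,0,-0.35,2.7,9.2,-3.8,-0.28,0,-0.41,3.6,10,-4.1,-0.325,0,-0.47,4.5,10.8,-4.3,-0.37,0,-0.54,5.4,11.5,-4.5,-0.415,0,-0.6,6.5,11.5,-4,-0.46,0,-0.66,8,11.5,-3.4,-0.51,0,-0.73,9,11.5,-3,-0.555,0,-0.8]}}

```text
time_s: 10.88
ee_pos: [0.5387, -0.0286, 0.1753]
ee_rot: [[-0.832, 0.095, 0.547], [0.063, 0.995, -0.077], [-0.551, -0.029, -0.834]]
ft_force: [0.4, -0.0, -3.8]
finger_gap: 0.0385
gripper_force: 70.9
```

```bash
cat > pan.py <<'E'
from h import *
import sys
f=sys.argv[1]; s=get_state(); print(s['joints'],s['ee_pos'],s['ft_force'],s['finger_gap'],s['gripper_force'])
w=snap('wrist',f); J=s['ee_pos']+s['ee_rot'][:,2]*.046; print('jaw',J)
plan(tcp([.56,-.002,.125],6),frame(6))
E
python3 pan.py w9
```

```text
[ 11.058    9.6162 -18.0278 131.8428  60.2679  12.1731  22.5896] [ 0.5387 -0.0286  0.1753] [ 0.3796 -0.0488 -3.8331] 0.03851205313425905 70.862957239151
jaw [ 0.5638 -0.0322  0.1369]
t 10.9333 gap 0.03858707248998884 rows: [0.95, 2.38, 0.54] [-0.134, -0.033, -0.15]
```

```bash
python3 -c "
from h import *
for J,y in [([.595,-.01,.14],-3),([.595,.0,.13],6)]: plan(tcp(J,y),frame(y))"
```

```text
t 10.9333 gap 0.03858707248998884 rows: [-2.81, 2.29, 1.21] [-0.046, -0.031, -0.02]
t 10.9333 gap 0.03858707248998884 rows: [-2.23, 2.9, 2.01] [-0.134, -0.033, -0.15]
```

{"name": "jog_arm", "arguments": {"targets": [-0.9,0.7,0.4,-0.01,-0.01,0,-1.9,1.5,0.8,-0.03,-0.02,-0.01,-2.8,2.3,1.2,-0.046,-0.03,-0.02,-2.6,2.5,1.5,-0.075,-0.03,-0.06,-2.4,2.7,1.8,-0.1,-0.033,-0.1,-2.2,2.9,2,-0.134,-0.033,-0.15,-2.2,2.9,2,-0.134,-0.033,-0.15,-2.2,2.9,2,-0.134,-0.033,-0.15]}}

```text
time_s: 11.6
ee_pos: [0.5713, -0.0046, 0.1703]
ee_rot: [[-0.813, -0.098, 0.573], [-0.081, 0.995, 0.055], [-0.576, -0.002, -0.817]]
ft_force: [1.2, 0.0, -3.3]
finger_gap: 0.0389
gripper_force: 71.1
```

```bash
sed -i 's/.56,-.002,.125/.595,0,.13/' pan.py; python3 pan.py w10; cat > ell.py <<'E'
from h import *
import sys
# balance features in wrist image: white case (bright, neutral) and grey pan by contour
w=load(sys.argv[1]); img=w['img']; hsv=cv2.cvtColor(img,cv2.COLOR_RGB2HSV)
st=[.648,.007]
for k in range(0,360,15):
    a=np.radians(k); o=[]
    pts=np.array([[st[0]+r*np.cos(a),st[1]+r*np.sin(a),.055] for r in np.arange(.03,.075,.001)])
    uv=proj(w,pts); g=[int(img[int(round(v)),int(round(u))].mean()) if 0<=u<511 and 0<=v<383 else -1 for u,v in uv]
    print(k,g[::2])
E
python3 ell.py w10
```

```text
[ 39.1694  18.0339 -48.4211 128.207   74.2375  12.7382  22.2349] [ 0.5713 -0.0046  0.1703] [ 1.188   0.0482 -3.3469] 0.03889453421737969 71.13565564155579
jaw [ 0.5976 -0.0021  0.1327]
t 11.65 gap 0.03869235688719814 rows: [0.43, 0.1, 0.11] [-0.005, 0.004, -0.002]
0 [121, 115, 116, 118, 89, 81, 81, 83, 81, 81, 82, 81, 75, 80, 79, 78, 78, 79, 79, 79, 81, 80, 81]
15 [115, 116, 115, 116, 118, 119, 111, 96, 81, 75, 96, 101, 93, 136, 168, 97, 69, 70, 68, 73, 73, 75, 74]
30 [97, 99, 110, 120, 119, 119, 118, 118, 115, 114, 122, 184, 205, 203, 187, 124, 68, 62, 67, 68, 66, 66, 66]
45 [68, 104, 119, 118, 118, 139, 200, 197, 196, 196, 193, 194, 193, 193, 207, 232, 231, 233, 233, 232, 152, 97, 99]
60 [119, 118, 118, 118, 119, 117, 117, 118, 120, 117, 118, 139, 200, 197, 200, 231, 230, 230, 230, 230, 230, 231, 230]
75 [120, 119, 119, 116, 118, 119, 117, 117, 118, 118, 119, 118, 117, 113, 173, 235, 230, 230, 230, 230, 230, 229, 218]
90 [122, 119, 118, 120, 119, 119, 121, 121, 119, 120, 120, 120, 120, 120, 142, 150, 148, 149, 149, 144, 137, 162, 175]
105 [121, 122, 123, 122, 122, 122, 124, 123, 12
[... 1263 characters left out ...]
[118, 119, 117, 120, 118, 119, 119, 119, 119, 119, 118, 150, 148, 149, 150, 146, 139, 157, 174, 175, 173, 171, 174]
285 [118, 119, 120, 120, 118, 118, 116, 118, 116, 116, 121, 149, 149, 148, 149, 147, 140, 140, 171, 167, 165, 165, 173]
300 [119, 117, 119, 117, 117, 116, 116, 114, 116, 116, 110, 190, 232, 230, 231, 231, 231, 231, 229, 228, 162, 162, 161]
315 [69, 101, 118, 116, 118, 114, 115, 115, 118, 112, 134, 218, 232, 231, 230, 230, 231, 231, 231, 231, 231, 231, 231]
330 [79, 77, 75, 76, 73, 71, 101, 159, 199, 197, 193, 187, 184, 232, 231, 231, 230, 234, 231, 149, 99, 100, 101]
345 [112, 117, 118, 117, 117, 117, 117, 119, 117, 117, 117, 117, 114, 139, 197, 154, 51, 31, 36, 38, 35, 45, 43]
```

```bash
cat > go.py <<'E'
from h import *
s=get_state(); print(s['joints'],s['ee_pos'],s['ft_force'],s['finger_gap'])
def tk(K,y): R=frame(y); return np.array(K)-R@np.array([.0007,0,.047])
for z in (.115,.105,.1005): print(z); plan(tk([.650,.0085,z],6),frame(6))
E
python3 go.py
```

```text
[ 39.0038  17.9604 -48.369  128.1752  74.2464  12.7198  22.2355] [ 0.5717 -0.0034  0.171 ] [ 0.331   0.1618 -1.8983] 0.03869235688719814
0.115
t 11.65 gap 0.03869235688719814 rows: [-3.32, 0.4, 4.44] [-0.005, 0.004, -0.002]
0.105
t 11.65 gap 0.03869235688719814 rows: [-2.74, 0.4, 5.25] [-0.005, 0.004, -0.002]
0.1005
t 11.65 gap 0.03869235688719814 rows: [-2.48, 0.4, 5.62] [-0.005, 0.004, -0.002]
```

{"name": "jog_arm", "arguments": {"targets": [-0.4,0.1,0.5,0,0,0,-1,0.2,1.3,0,0,0,-1.6,0.3,2.2,0,0,0,-2.3,0.4,3.1,0,0,0,-2.9,0.4,3.9,0,0,0,-3.3,0.4,4.4,0,0,0,-3.3,0.4,4.4,0,0,0,-3.3,0.4,4.4,0,0,0]}}

```text
time_s: 12.32
ee_pos: [0.6246, 0.0079, 0.1557]
ee_rot: [[-0.81, -0.104, 0.577], [-0.086, 0.995, 0.058], [-0.58, -0.003, -0.815]]
ft_force: [-0.6, 0.9, -2.5]
finger_gap: 0.0383
gripper_force: 71.1
```

```bash
python3 go.py; python3 pan.py w11
```

```text
[ 33.5335  24.14   -45.6197 122.8084  80.2224  16.1492  17.5518] [0.6246 0.0079 0.1557] [-0.6082  0.8537 -2.5228] 0.03833017877621954
0.115
t 12.3167 gap 0.03833017877621954 rows: [0.19, -0.2, 0.09] [-0.003, 0.007, 0.001]
0.105
t 12.3167 gap 0.03833017877621954 rows: [0.77, -0.2, 0.9] [-0.003, 0.007, 0.001]
0.1005
t 12.3167 gap 0.03833017877621954 rows: [1.03, -0.2, 1.27] [-0.003, 0.007, 0.001]
[ 33.5335  24.14   -45.6197 122.8084  80.2224  16.1492  17.5518] [0.6246 0.0079 0.1557] [-0.6082  0.8537 -2.5228] 0.03833017877621954 71.11786365509033
jaw [0.6511 0.0105 0.1182]
t 12.3667 gap 0.0387593150091712 rows: [3.89, -0.46, -4.23] [-0.003, 0.007, 0.001]
```

```bash
python3 - <<'E'
from h import *
st=get_state()
ed=lambda f:cv2.GaussianBlur(cv2.Canny(cv2.cvtColor(load(f)['img'],cv2.COLOR_RGB2GRAY),60,160),(5,5),0)
ref=load('w8');
# weight in w8 crop: body (265..365,80..200)/2+(100,120)
for name,b in {'knob':(238,208,276,254),'body':(228,156,286,222),'top':(228,156,286,190)}.items():
    x0,y0,x1,y1=b; t=ed('w8')[y0:y1,x0:x1]
    for f in ('w7','w9','w10','w11'):
        r=cv2.matchTemplate(ed(f)[y0-12:y1+12,x0-12:x1+12],t,cv2.TM_CCOEFF_NORMED); _,m,_,l=cv2.minMaxLoc(r); print(name,f,round(m,2),l[0]-12,l[1]-12)
E
```

```text
knob w7 0.77 0 0
knob w9 0.78 0 0
knob w10 0.85 0 0
knob w11 0.73 -1 0
body w7 0.75 0 0
body w9 0.79 0 0
body w10 0.88 0 0
body w11 0.83 0 0
top w7 0.4 0 1
top w9 0.79 0 0
top w10 0.97 0 0
top w11 0.91 0 0
```

{"name": "jog_arm", "arguments": {"targets": [0.2,-0.1,0.1,0,0.003,0,0.4,-0.2,0.4,0,0.006,0,0.6,-0.2,0.7,0,0.006,0,0.75,-0.2,0.9,0,0.006,0,0.85,-0.2,1.02,0,0.006,0,0.93,-0.2,1.13,0,0.006,0,0.97,-0.2,1.2,0,0.006,0,0.97,-0.2,1.2,0,0.006,0,0.97,-0.2,1.2,0,0.006,0]}}

```text
time_s: 13.12
ee_pos: [0.6237, 0.0054, 0.1407]
ee_rot: [[-0.813, -0.104, 0.572], [-0.087, 0.995, 0.057], [-0.575, -0.003, -0.818]]
ft_force: [-0.4, -0.1, -2.7]
finger_gap: 0.0385
gripper_force: 71.1
```

```bash
python3 go.py
```

```text
[ 32.4903  25.4177 -44.2427 123.3722  86.0201  16.0085  12.2031] [0.6237 0.0054 0.1407] [-0.3635 -0.0577 -2.7398] 0.03853610551472398
0.115
t 13.1167 gap 0.03853610551472398 rows: [-0.76, 0.03, -1.07] [-0.003, 0.002, 0.001]
0.105
t 13.1167 gap 0.03853610551472398 rows: [-0.19, 0.04, -0.26] [-0.003, 0.002, 0.001]
0.1005
t 13.1167 gap 0.03853610551472398 rows: [0.07, 0.04, 0.11] [-0.003, 0.002, 0.001]
```

{"name": "jog_arm", "arguments": {"targets": [0.03,0,0.04,0,0,0,0.05,0,0.07,0,0,0,0.07,0,0.1,0,0,0,0.07,0,0.1,0,0,0]}}

```text
time_s: 13.45
ee_pos: [0.6237, 0.0053, 0.1394]
ee_rot: [[-0.813, -0.104, 0.572], [-0.087, 0.995, 0.057], [-0.575, -0.003, -0.818]]
ft_force: [0.8, 0.1, -2.9]
finger_gap: 0.0385
gripper_force: 71.1
```

{"name": "jog_arm", "arguments": {"targets": [0.03,0,0.04,0,0,0,0.06,0,0.08,0,0,0,0.06,0,0.08,0,0,0]}}

```text
time_s: 13.7
ee_pos: [0.624, 0.0053, 0.1388]
ee_rot: [[-0.813, -0.104, 0.573], [-0.087, 0.995, 0.057], [-0.576, -0.003, -0.818]]
ft_force: [-0.2, -0.7, -0.4]
finger_gap: 0.0384
gripper_force: 71.2
```

{"name": "jog_arm", "arguments": {"targets": [0.02,0,0.03,0,0,0,0.02,0,0.03,0,0,0,0.02,0,0.03,0,0,0]}}

```text
time_s: 13.95
ee_pos: [0.6242, 0.0053, 0.1388]
ee_rot: [[-0.813, -0.104, 0.573], [-0.087, 0.995, 0.057], [-0.576, -0.004, -0.817]]
ft_force: [-2.7, -1.9, 2.8]
finger_gap: 0.0387
gripper_force: 71.4
```

{"name": "jog_arm", "arguments": {"targets": [0,0,0,0,0,0,0,0,0,0,0,0,0,0,0,0,0,0], "claw": 0.525}}

```text
time_s: 14.2
ee_pos: [0.6236, 0.0054, 0.1379]
ee_rot: [[-0.814, -0.104, 0.572], [-0.087, 0.995, 0.057], [-0.575, -0.003, -0.818]]
ft_force: [0.5, -0.6, -0.2]
finger_gap: 0.0406
gripper_force: 8.1
```

{"name": "jog_arm", "arguments": {"targets": [0,0,0,0,0,0,0,0,0,0,0,0,0,0,0,0,0,0], "claw": 0.475}}

```text
time_s: 14.45
ee_pos: [0.6236, 0.0053, 0.138]
ee_rot: [[-0.814, -0.104, 0.572], [-0.087, 0.995, 0.057], [-0.575, -0.003, -0.818]]
ft_force: [-0.1, 1.2, -0.7]
finger_gap: 0.0448
gripper_force: 6.3
```

```bash
python3 - <<'E'
from h import *
s=get_state();print(s['finger_gap'],s['ft_force'],s['ee_pos'],s['joints'])
snap('wrist','w12'); g=load('w12')['img'].mean(2).astype(int)
for v in (228,236,240): print(v,g[v,215:300])
E
```

```text
0.04482827444098439 [-0.088   1.167  -0.6551] [0.6236 0.0053 0.138 ] [ 32.3221  25.6874 -44.0755 123.4878  87.3388  16.0491  10.9449]
228 [ 62  67  64  65  67  65  66  65  55  44  39  42  41  40  38  41  90 107
 106 103 101 102 101 102  82  68  65  69  72  73  75  75  77  79  78  77
  80  77  78  78  79  78  79  79  78  78  79  77  78  77  76  74  76  75
  73  73  69  74  93 101 103 103 102 103 103 105  95  60  36  38  39  38
  37  37  39  57  65  63  64  66  65  64  64  64  63]
236 [66 65 65 65 66 66 63 64 67 66 67 66 68 66 66 61 74 91 96 95 94 95 95 96
 77 66 68 72 76 77 76 77 77 78 79 80 78 78 79 78 82 83 84 84 81 79 79 80
 78 78 76 75 76 75 74 73 70 70 84 93 93 92 93 91 94 94 77 54 61 68 67 67
 67 68 66 62 62 65 66 67 65 66 65 64 66]
240 [ 64  65  65  66  65  64  67  65  66  66  68  69  67  67  66  63  83  94
  91  92  95  94  92  94  73  67  74  89 104 112 113 116 116 117 116 114
 115 115 116 115 113 112 112 112 111 115 114 115 114 115 118 116 113 103
  92  81  71  67  86  95  94  95  94  92  94  95  79  62  63  66  68  66
  67  68  66  59  59  64  65  65  65  65  65  66  65]
```

{"name": "jog_arm", "arguments": {"targets": [0,0,-0.3,0,0,0,0,0,-0.8,0,0,0,0,0,-1.5,0,0,0,0,0,-2.5,0,0,0,0,0,-3.5,0,0,0,0,0,-4.7,0,0,0,0,0,-6,0,0,0,0,0,-6,0,0,0]}}

```text
time_s: 15.17
ee_pos: [0.5891, 0.002, 0.1888]
ee_rot: [[-0.812, -0.104, 0.574], [-0.087, 0.995, 0.056], [-0.577, -0.004, -0.817]]
ft_force: [0.8, 0.0, -0.9]
finger_gap: 0.0448
gripper_force: 6.3
```

```bash
python3 - <<'E'
from h import *
s=get_state();print(s['finger_gap'],s['ft_force'],s['ee_pos'],s['joints'])
w=snap('wrist','w13'); hsv=cv2.cvtColor(w['img'],cv2.COLOR_RGB2HSV)
c=np.array([.650,.0085]); ang=np.linspace(0,2*np.pi,12,endpoint=False)
P=lambda r,z:np.array([[c[0]+r*np.cos(a),c[1]+r*np.sin(a),z] for a in ang])
print('pred knob top',proj(w,P(.01,.107)).mean(0),np.ptp(proj(w,P(.01,.107)),axis=0),'base',proj(w,P(.016,.055)).mean(0))
u,v=proj(w,P(.01,.107)).mean(0).astype(int)
g=w['img'].mean(2).astype(int); print(g[v,u-30:u+30]); print(g[v-45:v+25,u])
E
```

```text
0.0448272057607531 [ 0.789   0.0323 -0.8594] [0.5891 0.002  0.1888] [ 42.1813  19.0471 -53.3618 125.066   65.6645  16.1211  31.3274]
pred knob top [254.8103 203.0789] [27.1136 15.3179] base [255.3296 150.7655]
[102 101 102 102 103 101 102 100  98  98 102 105 107 109 106 102 104 104
 105  95 105 117 117 116 117 117 116 117 118 117 119 118 118 119 118 117
 115 114 116 117 116 118 119 117  96  92 101 104 104 105 106 107 105 105
 107 107 105 103 104 104]
[ 81  80  81  79  80  82  81  80  80  80  78  92 116 120 119 116 115 115
 118 116  89  78  81  83  82  81  76  79  77  80  78  80  79  80  79  80
  79  80  79  81  94 118 118 118 120 119 116 118 116 116 116 115 114 118
 115  96  95  98  98  98  96  95  99 100  96  96  96  96  97  97]
```

```bash
python3 -c "
from h import *
for T,y,t in [([.55,.03,.23],4,25),([.53,.10,.25],4,15),([.51,.18,.25],4,10)]: plan(T,frame(y,t))"
```

```text
t 15.2167 gap 0.04501783132117242 rows: [0.54, 3.21, -5.52] [0.013, 0.178, 0.031]
t 15.2167 gap 0.04501783132117242 rows: [0.4, 10.38, -7.91] [0.01, 0.353, 0.032]
t 15.2167 gap 0.04501783132117242 rows: [1.34, 18.54, -8.61] [0.009, 0.44, 0.033]
```

{"name": "jog_arm", "arguments": {"targets": [0.2,1,-2,0,0.05,0.01,0.4,2,-4,0.01,0.11,0.02,0.5,3.2,-5.5,0.01,0.178,0.03,0.5,5,-6.2,0.01,0.23,0.03,0.4,7.5,-7,0.01,0.3,0.03,0.4,10.4,-7.9,0.01,0.353,0.03,0.7,13,-8.2,0.01,0.39,0.03,1,16,-8.4,0.01,0.42,0.03,1.3,18.5,-8.6,0.01,0.44,0.03,1.3,18.5,-8.6,0.01,0.44,0.03]}}

```text
time_s: 16.05
ee_pos: [0.5093, 0.1861, 0.2499]
ee_rot: [[-0.982, -0.08, 0.172], [-0.079, 0.997, 0.017], [-0.173, 0.003, -0.985]]
ft_force: [-0.6, 1.2, -0.1]
finger_gap: 0.0447
gripper_force: 6.3
```

```bash
python3 -c "
from h import *
s=get_state();print(s['ee_pos'],s['joints'],s['ft_force'],s['finger_gap'])
for T,y,t in [([.48,.26,.24],-4,15),([.4233,.2793,.1756],-8.8,35)]: plan(T,frame(y,t))"
```

```text
[0.5093 0.1861 0.2499] [ 29.4471  23.4532 -70.2068 109.1509  32.7384  57.7912  40.444 ] [-0.6314  1.2088 -0.0838] 0.0446670996971497
t 16.05 gap 0.0446670996971497 rows: [2.47, 7.6, 0.59] [0.035, -0.088, 0.146]
t 16.05 gap 0.0446670996971497 rows: [9.0, 9.96, 5.99] [0.093, -0.435, 0.217]
```

```bash
python3 -c "
from h import *
for k in range(1,7): plan([.52,.18,.24],frame(4-8*k,10+25*min(1,k/3)))"
```

```text
t 16.05 gap 0.0446670996971497 rows: [-0.83, -0.7, 1.15] [0.039, -0.146, 0.145]
t 16.05 gap 0.0446670996971497 rows: [-0.83, -0.7, 1.15] [0.094, -0.29, 0.275]
t 16.05 gap 0.0446670996971497 rows: [-0.83, -0.7, 1.15] [0.168, -0.431, 0.399]
t 16.05 gap 0.0446670996971497 rows: [-0.83, -0.7, 1.15] [0.222, -0.426, 0.529]
t 16.05 gap 0.0446670996971497 rows: [-0.83, -0.7, 1.15] [0.276, -0.42, 0.659]
t 16.05 gap 0.0446670996971497 rows: [-0.83, -0.7, 1.15] [0.329, -0.412, 0.789]
```

{"name": "jog_arm", "arguments": {"targets": [-0.4,-0.3,0.6,0.02,-0.07,0.07,-0.8,-0.7,1.2,0.04,-0.146,0.145,-0.8,-0.7,1.2,0.065,-0.22,0.21,-0.8,-0.7,1.2,0.094,-0.29,0.275,-0.8,-0.7,1.2,0.13,-0.36,0.34,-0.8,-0.7,1.2,0.168,-0.431,0.4,-0.8,-0.7,1.2,0.195,-0.43,0.465,-0.8,-0.7,1.2,0.222,-0.426,0.53,-0.8,-0.7,1.2,0.25,-0.423,0.595,-0.8,-0.7,1.2,0.276,-0.42,0.66,-0.8,-0.7,1.2,0.3,-0.416,0.725,-0.8,-0.7,1.2,0.33,-0.412,0.79]}}

```text
time_s: 17.05
ee_pos: [0.5211, 0.1734, 0.2384]
ee_rot: [[-0.582, 0.704, 0.408], [0.574, 0.711, -0.407], [-0.576, -0.003, -0.817]]
ft_force: [0.7, -0.6, -0.4]
finger_gap: 0.0445
gripper_force: 6.3
```

```bash
python3 -c "
from h import *
s=get_state();print(s['ee_pos'],s['joints'],s['ft_force'],s['finger_gap'])
for T,y,t in [([.49,.24,.22],-26,35),([.4233,.2793,.1756],-8.8,35)]: plan(T,frame(y,t))"
```

```text
[0.5211 0.1734 0.2384] [ -0.6207  20.9318 -49.4151 113.2551  56.1355  69.0964 -32.3696] [ 0.6859 -0.6041 -0.4043] 0.04454855526985204
t 17.05 gap 0.04454855526985204 rows: [6.69, 2.55, -2.47] [-0.19, 0.003, -0.266]
t 17.05 gap 0.04454855526985204 rows: [15.39, 0.66, -3.17] [-0.363, 0.002, -0.511]
```

{"name": "jog_arm", "arguments": {"targets": [1.5,0.5,-0.6,-0.03,0,-0.04,3,1.1,-1.2,-0.07,0,-0.1,4.5,1.7,-1.8,-0.11,0,-0.15,6,2.3,-2.3,-0.15,0,-0.21,6.7,2.6,-2.5,-0.19,0,-0.266,8.5,2.2,-2.6,-0.22,0,-0.31,10.2,1.8,-2.8,-0.25,0,-0.36,12,1.4,-2.9,-0.29,0,-0.41,13.7,1,-3.1,-0.33,0,-0.46,15.4,0.7,-3.2,-0.363,0,-0.511,15.4,0.7,-3.2,-0.363,0,-0.511]}}

```text
time_s: 17.97
ee_pos: [0.4183, 0.2799, 0.1746]
ee_rot: [[-0.812, 0.139, 0.567], [0.112, 0.99, -0.082], [-0.573, -0.003, -0.82]]
ft_force: [-0.1, -0.8, -0.9]
finger_gap: 0.0449
gripper_force: 6.3
```

```bash
python3 -c "
from h import *
s=get_state();print(s['ee_pos'],s['joints'],s['ft_force'],s['finger_gap'])
for T,y,t in [([.4233,.2793,.1756],-8.8,35)]: plan(T,frame(y,t))"
```

```text
[0.4183 0.2799 0.1746] [ -6.437   19.5206 -57.8041 128.6084  70.1541  52.9974 -30.406 ] [-0.1109 -0.8195 -0.9184] 0.04486278323021887
t 17.9667 gap 0.04486278323021887 rows: [-0.47, 0.01, 0.2] [0.005, -0.001, 0.014]
```

```bash
python3 - <<'E'
from h import *
s=get_state(); snap('wrist','w14')
ed=lambda f:cv2.GaussianBlur(cv2.Canny(cv2.cvtColor(load(f)['img'],cv2.COLOR_RGB2GRAY),50,140),(5,5),0)
for n,b in {'jawL':(208,212,236,260),'jawR':(276,212,304,260),'cap':(196,316,322,376)}.items():
    x0,y0,x1,y1=b; r=cv2.matchTemplate(ed('w14')[y0-8:y1+8,x0-8:x1+8],ed('w3')[y0:y1,x0:x1],cv2.TM_CCOEFF_NORMED);_,m,_,l=cv2.minMaxLoc(r);print(n,round(m,2),l[0]-8,l[1]-8)
G=np.array([.4912,.2700,.0776]); R=frame(-8.8); up=-R[:,2]
for h in (.02,.005,.002): print(h); plan(G+up*h,R)
# rest features compare: shift of rest in image w3 vs predicted is left to calibration
E
```

```text
jawL 0.84 0 0
jawR 0.92 1 0
cap 0.78 0 -1
0.02
t 18.0167 gap 0.044826724338010146 rows: [-0.23, 0.09, 10.14] [0.003, 0.001, 0.009]
0.005
t 18.0167 gap 0.044826724338010146 rows: [-0.23, 0.08, 11.64] [0.003, 0.001, 0.009]
0.002
t 18.0167 gap 0.044826724338010146 rows: [-0.23, 0.08, 11.94] [0.003, 0.001, 0.009]
```

{"name": "jog_arm", "arguments": {"targets": [-0.2,0.1,1,0.003,0,0.009,-0.4,0.1,3,0.003,0,0.009,-0.4,0.1,5,0.003,0,0.009,-0.4,0.1,7,0.003,0,0.009,-0.4,0.1,8.5,0.003,0,0.009,-0.4,0.1,9.5,0.003,0,0.009,-0.4,0.1,10.2,0.003,0,0.009,-0.4,0.1,10.2,0.003,0,0.009]}}

```text
time_s: 18.68
ee_pos: [0.4847, 0.2707, 0.0945]
ee_rot: [[-0.808, 0.16, 0.567], [0.132, 0.987, -0.09], [-0.574, 0.002, -0.819]]
ft_force: [-0.5, -0.1, -0.5]
finger_gap: 0.0449
gripper_force: 6.3
```

```bash
python3 - <<'E'
from h import *
s=get_state();print(s['joints'],s['ft_force'],s['ee_pos'])
G=np.array([.4912,.2700,.0776]); R=frame(-8.8); up=-R[:,2]
for h in (.005,.003,.0): plan(G+up*h,R)
E
```

```text
[ -8.6782  31.6923 -49.4384 127.2285  86.1067  52.7439 -39.738 ] [-0.4685 -0.1365 -0.4725] [0.4847 0.2707 0.0945]
t 18.6833 gap 0.04487020726228372 rows: [0.43, 0.03, 1.26] [-0.003, 0.001, -0.007]
t 18.6833 gap 0.04487020726228372 rows: [0.43, 0.03, 1.46] [-0.003, 0.001, -0.007]
t 18.6833 gap 0.04487020726228372 rows: [0.43, 0.03, 1.76] [-0.003, 0.001, -0.007]
```

{"name": "jog_arm", "arguments": {"targets": [0.05,0,0.3,0,0,-0.004,0.12,0,0.7,0,0,-0.007,0.2,0,1,-0.003,0,-0.007,0.3,0,1.25,-0.003,0,-0.007,0.35,0,1.4,-0.003,0,-0.007,0.38,0,1.4,-0.003,0,-0.007,0.38,0,1.4,-0.003,0,-0.007]}}

```text
time_s: 19.27
ee_pos: [0.4887, 0.2706, 0.0816]
ee_rot: [[-0.809, 0.151, 0.568], [0.124, 0.989, -0.086], [-0.575, 0.001, -0.818]]
ft_force: [-0.4, -0.4, -0.6]
finger_gap: 0.045
gripper_force: 6.3
```

```bash
python3 - <<'E'
from h import *
s=get_state();print(s['joints'],s['ft_force'],s['ee_pos'])
G=np.array([.4912,.2700,.0776]); R=frame(-8.8); up=-R[:,2]
for h in (.005,.003,.0): plan(G+up*h,R)
E
```

```text
[ -9.0684  33.3196 -48.5816 127.3781  88.5954  52.7518 -41.1732] [-0.3615 -0.3967 -0.6084] [0.4887 0.2706 0.0816]
t 19.2667 gap 0.04504643804792426 rows: [0.02, -0.02, -0.03] [0.002, 0.002, 0.001]
t 19.2667 gap 0.04504643804792426 rows: [0.02, -0.02, 0.17] [0.002, 0.002, 0.001]
t 19.2667 gap 0.04504643804792426 rows: [0.02, -0.02, 0.47] [0.002, 0.002, 0.001]
```

{"name": "jog_arm", "arguments": {"targets": [0.01,0,0.1,0,0,0,0.02,0,0.2,0,0,0,0.02,0,0.28,0,0,0,0.02,0,0.28,0,0,0]}}

```text
time_s: 19.6
ee_pos: [0.4904, 0.2703, 0.0791]
ee_rot: [[-0.809, 0.151, 0.568], [0.124, 0.988, -0.086], [-0.575, 0.001, -0.818]]
ft_force: [0.1, 1.0, -0.4]
finger_gap: 0.045
gripper_force: 6.3
```

{"name": "jog_arm", "arguments": {"targets": [0,0,0,0,0,0,0,0,0,0,0,0,0,0,0,0,0,0,0,0,0,0,0,0,0,0,0,0,0,0], "claw": 0.38}}

```text
time_s: 20.02
ee_pos: [0.4903, 0.2704, 0.0793]
ee_rot: [[-0.809, 0.151, 0.568], [0.124, 0.988, -0.086], [-0.575, 0.001, -0.818]]
ft_force: [0.0, -0.5, -0.8]
finger_gap: 0.0532
gripper_force: 4.1
```

{"name": "jog_arm", "arguments": {"targets": [0,0,0,0,0,0,0,0,0,0,0,0,0,0,0,0,0,0,0,0,0,0,0,0,0,0,0,0,0,0,0,0,0,0,0,0], "claw": 0}}

```text
time_s: 20.52
ee_pos: [0.4903, 0.2704, 0.0793]
ee_rot: [[-0.809, 0.151, 0.569], [0.124, 0.989, -0.086], [-0.575, 0.001, -0.818]]
ft_force: [-0.6, 0.2, 0.1]
finger_gap: 0.0857
gripper_force: 0.0
```

```bash
python3 - <<'E'
from h import *
s=get_state();print(s['ft_force'],s['ee_pos'],s['finger_gap'])
snap('wrist','w15')
ed=lambda f:cv2.GaussianBlur(cv2.Canny(cv2.cvtColor(load(f)['img'],cv2.COLOR_RGB2GRAY),50,140),(5,5),0)
# vs w2 (before first grasp), 768-scale boxes /1.5
for n,b in {'cap':(195,318,322,375),'legs':(190,240,320,290),'base':(150,48,370,120)}.items():
    x0,y0,x1,y1=b; r=cv2.matchTemplate(ed('w15')[y0-8:y1+8,x0-8:x1+8],ed('w2')[y0:y1,x0:x1],cv2.TM_CCOEFF_NORMED);_,m,_,l=cv2.minMaxLoc(r);print(n,round(m,2),l[0]-8,l[1]-8)
E
```

```text
[-0.6491  0.1752  0.1186] [0.4903 0.2704 0.0793] 0.0856635449504733
cap 0.42 -2 -8
legs 0.81 0 -4
base 0.6 0 -1
```

```bash
python3 -c "
from h import *
R1=np.array([[-0.8098,0.1458,0.5683],[0.1215,0.9893,-0.0806],[-0.5739,0.0038,-0.8189]])
plan([.423,.2751,.1769],R1)"
```

```text
t 20.5667 gap 0.08561563115721282 rows: [-0.11, -0.54, -11.85] [-0.006, 0.001, -0.003]
```

{"name": "jog_arm", "arguments": {"targets": [0,0,-0.5,0,0,0,0,0,-1.5,0,0,0,0,0,-3,0,0,0,0,0,-5,0,0,0,0,0,-7,0,0,0,-0.1,-0.2,-9,0,0,0,-0.1,-0.5,-11,-0.006,0,-0.003,-0.1,-0.5,-11.9,-0.006,0,-0.003,-0.1,-0.5,-11.9,-0.006,0,-0.003,-0.1,-0.5,-11.9,-0.006,0,-0.003]}}

```text
time_s: 21.4
ee_pos: [0.4228, 0.2756, 0.1778]
ee_rot: [[-0.808, 0.145, 0.571], [0.121, 0.989, -0.08], [-0.576, 0.004, -0.817]]
ft_force: [0.1, 0.3, -0.0]
finger_gap: 0.0852
gripper_force: 0.0
```

```bash
python3 - <<'E'
from h import *
s=get_state();print(s['ft_force'],s['ee_pos'],s['ee_rot'])
w=snap('wrist','w16')
ed=lambda f:cv2.GaussianBlur(cv2.Canny(cv2.cvtColor(load(f)['img'],cv2.COLOR_RGB2GRAY),50,140),(5,5),0)
for n,b in {'cap':(228,192,302,226),'legs':(222,168,302,204),'base':(200,55,330,130),'box':(5,50,105,140)}.items():
    x0,y0,x1,y1=b; r=cv2.matchTemplate(ed('w16')[y0-16:y1+16,max(0,x0-16):x1+16],ed('w1')[y0:y1,x0:x1],cv2.TM_CCOEFF_NORMED);_,m,_,l=cv2.minMaxLoc(r);print(n,round(m,2),l[0]-min(16,x0),l[1]-16)
t=snap('top','top1');sc=snap('scene','scene1')
for f,x,y in (('top0',0,0),('scene0',0,0)):
    d=cv2.absdiff(load(f)['img'],load(f[:-1]+'1')['img']).max(2)>40
    n,l,st,c=cv2.connectedComponentsWithStats(d.astype(np.uint8)); print(f,[(st[k].tolist()) for k in range(1,n) if st[k,4]>6])
E
```

```text
[ 0.1315  0.2975 -0.019 ] [0.4228 0.2756 0.1778] [[-0.8083  0.1452  0.5706]
 [ 0.1211  0.9894 -0.0801]
 [-0.5762  0.0044 -0.8173]]
cap 0.87 -2 -1
legs 0.79 -1 -1
base 0.93 -2 -1
box 0.96 -2 -1
top0 [[228, 145, 9, 4, 17], [287, 186, 12, 13, 108], [0, 201, 264, 181, 23027], [206, 339, 1, 13, 13], [188, 344, 19, 20, 136], [208, 353, 17, 11, 80], [226, 359, 6, 2, 12], [218, 365, 12, 7, 37]]
scene0 [[204, 0, 30, 35, 612], [237, 0, 30, 38, 705], [259, 0, 125, 158, 4681], [436, 0, 31, 25, 389], [417, 22, 53, 41, 1070], [212, 31, 4, 4, 10], [200, 34, 6, 12, 53], [210, 37, 19, 6, 40], [214, 43, 23, 23, 91], [243, 45, 5, 34, 119], [210, 48, 8, 9, 35], [204, 51, 5, 16, 28], [224, 70, 11, 4, 17], [253, 71, 88, 23, 961], [370, 81, 4, 3, 10], [381, 83, 66, 28, 917], [376, 84, 3, 4, 9], [370, 90, 4, 3, 8], [196, 212, 14, 15, 138]]
```

```bash
python3 -c "
from bench import *
print(sign_off())"
```

```text
the job is handed in; nothing more can be done
None
```

The job was handed in at about 21 s: the tall weight stands upright at the middle of the pan (my measurements agree to a few mm), the tongs are back in their rest as they were, and the before/after pictures show nothing else on the bench moved; one rule was broken, since I viewed 11 pictures instead of the allowed 10.

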